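Fit the long sleeve to the test port

ROBOT

A 6-joint arm with a two-finger parallel gripper is mounted at the origin on a cart in front of the work surface, level with it; the furniture and walls round the work are solid. World frame = base frame: x ahead of the robot, y to its left, z up, the work surface at z = 0. Lengths are in m, angles in rad, forces in N, time in s.
With the tool pointing down it reaches from about 0.375 to 0.975 m from the base axis. Payload 3.8 kg.
Tool frame: the origin (TCP) lies between the finger pads; the fingertips stand 14 mm ahead of it and the grasp point (between the pads) lies 5 mm behind it; x points along the fingers, z is the direction in which the jaws open and shut, and the axes are right-handed (so a half turn about x gives the same grasp; the last joint's range is limited). The gripper opens to 88 mm and grips with 3 to 60 N. Pads are 18 mm wide; open, the fingers measure 123 mm over their backs; the gripper's body (75 mm by 187 mm) begins 45 mm behind the grasp point.
Start: joints at [-0.037, 0.264, 1.604, -0, 1.274, -0.037], TCP at [0.675, -0, 0.253] pointing down, gripper open.
Joint ranges: [-2.63, 2.63], [-0.94, 2.18], [0.31, 2.57], [-1.31, 4.45], [0, 2.66], [-2.55, 2.55]. Speed limits (rad/s): [2.57, 2.57, 3.14, 3.14, 3.14, 3.14].

INTERFACE

Orientations are given as a rotation vector (axis times angle).
In Python, from station import env gives the robot as it stands.
- The arm moves only by the shell command python3 -m handwheel 'ROWS' [FORCE]. ROWS is JSON, a list of rows, each a list of 7 numbers: the shift along the world's x, y, z normalised to -1 to 1, where 1 is 0.8 m, then the turn, a rotation vector about the world's x, y, z normalised to -1 to 1, where 1 is 2 pi rad, then the finger opening in mm, from 0 to 88.1. A call has 1 to 10 rows; each row shifts and turns the commanded pose from where the row before left it; what a row does not reach is not made up. A row lasts 1/8 s, in which the tool goes at most 62.5 mm and 10.7 degrees, less where a joint would pass 70% of its speed; a pose out of reach is approached as far as the arm can. A call with a number of a shift or a turn outside -1 to 1 is refused whole. A call with a gripper value outside its range is refused whole. The fingers move at their own pace and stop on an object; FORCE is the grip in N (left out, the last holds). Time passes only in rows, so rows that do not move let the fingers close. It gives the time, the measured TCP pose, the force and the opening at its end, in the units of the state.
- env.get_obs(): the state, without advancing time (a new reading comes with each control period).
- env.get_image(name): name is "scene" or "side" or "wrist"; returns (picture, depth): 384x512x3 uint8, red, green, blue; 384x512 float32, m along the optical axis (not along the pixel's ray), 0 where there is no reading.
- env.calibration(name): a dict with "fovy" (degrees; the focal length in pixels is half the picture's height over the tangent of half this angle, whatever the lens; pixels are square), "cx", "cy" (the principal point, pixels), "extrinsics" (4x4, takes a point from world to camera coordinates). Camera axes: x right, y down, z forward; pixel columns grow to the right and rows downward; lengths in m; the calibration is good to about 2 mm. A picture is of the moment at which its call begins: read the wrist's pose just before it. calibration takes no time and is no camera call; for the wrist camera it gives the pose at the moment of the call.
- env.finish_job(): hands the job in, once; it reports no verdict.
Trained networks look in the newest picture that a camera, given by its name, has taken for a name from the list of things; names that differ only in an ending like _2 or _b are one class to them, and where a whole thing is asked for, a point or a joint stands for the part that bears it (a point fixed in the world has none). Each returns a list of dicts, best first, with "confidence" (0 to 1); they miss things now and then, are a little off and sometimes report something else, mostly with a low value. They report only what shows in the picture. A call takes as long as a camera call.
- env.boxes_of(camera, label): "rect" ([left, top, right, bottom] in pixels, round what is visible of it).
- env.place_of(camera, label): "position" ([row, column] in pixels: a listed point, or the origin of a listed thing).
The state is a dict: "time": time; "joints": joint angles; "joint_vel": joint speeds; "joint_efforts": joint torques, N m; "ee_pos": TCP position; "eef_rot": TCP orientation; "wrist_force": force on the tool from outside, world axes, zero at the start; "torque": the same for the moment, N m; "gripper_width": finger opening in m.
Only numpy, scipy, OpenCV 4.12 (cv2) and the standard library are available. Lean on these libraries where they do the work, as an engineer would, in place of code of your own. Each camera call takes 0.05 s, during which the arm holds its last target. There are 200 camera calls.

TASK

Get the test stand ready: pull the square plastic cap off the stand's level spigot and put the cap in the shallow square tray. Then push the longer of the two square aluminium sleeves onto the spigot, fully home against the stand's shoulder, and let go of it. Leave the shorter sleeve where it lies.

Things in the scene. Friction and masses are not known exactly. Their poses are not given: they have to be found in the camera images.
- test_stand: metal test stand, fixed to the bench: 110 mm square foot plate, 12 mm high, reaching 20 mm before the shoulder; upright block 70 mm wide, 140 mm high. From its 52 mm round shoulder a round level spigot points along the stand's -x: 28 mm thick, 70 mm long, axis 110 mm above the bench, last 6 mm tapering to 19 mm. Origin: on the bench under the shoulder's front face; z up
- port_root (a point): point on the spigot's axis in the plane of the shoulder's front face; axes as the stand's
- port_tip (a point): centre of the spigot's free end, 70 mm before port_root; axes as the stand's
- port_cap: grey plastic protecting cap, 44 mm square and 46 mm long, with a round 31.5 mm bore 40 mm deep, loose on the spigot's end; 30 mm of bare spigot shows behind it. Body origin: middle of its lower flat; x runs along the bore, with the open end at +x (towards the stand), z is up
- port_cap_center (a point): middle of the cap, 22 mm above its origin
- long_sleeve: the long sleeve: 110 mm long and 42 mm square, plain aluminium, lying flat on a 18 mm high plywood board on the bench; a round 31.5 mm bore runs right through it lengthwise, both ends alike. Body origin: middle of the underside; x runs along the bore, z is up
- long_sleeve_center (a point): middle of the long sleeve, 21 mm above its origin; it comes to lie 55 mm before port_root when the sleeve is home
- short_sleeve: the short sleeve, to be left alone: 70 mm long and 42 mm square, plain aluminium, lying flat on a 18 mm high plywood board on the bench; a round 31.5 mm bore runs right through it lengthwise, both ends alike. Body origin: middle of the underside; x runs along the bore, z is up
- tray: shallow square sheet-steel tray, empty, 100 x 100 mm outside, rim 16 mm high, walls and floor 3 mm thick, standing loose on the same 18 mm plywood board; origin at the middle of its underside, z up

How it is judged:
On the way:
1. the cap is off the spigot and lies in the tray (horizontal distance between port_cap_center and tray below 0.036 m and height (world z) of port_cap_center below 0.052 m and linear speed of port_cap below 0.03 m/s), for 0.2 s.
At the end, for the whole second after the job is handed in: Long sleeve at rest on the spigot, its end within 5 mm of the shoulder, middle within 6 mm (8 down) of the axis, bore within 0.12 rad of it; cap at rest in the tray, middle within 36 mm of the tray's and below 52 mm; short sleeve within 30 mm of its start (all of step 1 and x of long_sleeve_center in the frame of port_root between -0.06 and -0.048 m and y of long_sleeve_center in the frame of port_root between -0.006 and 0.006 m and z of long_sleeve_center in the frame of port_root between -0.008 and 0.006 m and angle between the x axis of long_sleeve and the x axis of port_root, either way round below 0.12 rad and linear speed of long_sleeve below 0.02 m/s and distance of short_sleeve from where it was at the start of the episode below 0.03 m); the robot touches nothing.
It fails at once if the short sleeve is moved more than 50 mm (distance of short_sleeve from where it was at the start of the episode above 0.05 m).
It also fails if it takes over 58 s, if anything falls off the work surface, if the arm or the gripper's body presses on something with over 40 N, if the wrist force passes 120 N, or if a joint passes its speed limit or range.

## Working session

There is one attempt and no reset: what is moved stays moved. The work goes in short steps, Python scripts to look and compute and a shell command to move; the robot and the scene stay as the last step left them, time stands still between calls to the robot, and variables do not carry over. Pictures are saved under pics/ and viewed, about 8 in all and at most 12, crops included, and the job is handed in when it is done.

```bash
mkdir -p pics
cat > h.py <<'E'
import numpy as np, cv2
from station import env
def shot(n,f=None):
    c=env.calibration(n); im,d=env.get_image(n)
    if f: cv2.imwrite('pics/'+f,im[:,:,::-1])
    return c,im,d
def world(c,u,v,z):
    "pixel arrays+depth -> world"
    f=192/np.tan(np.radians(c['fovy'])/2); u,v,z=map(np.asarray,(u,v,z))
    p=np.stack([(u-c['cx'])/f*z,(v-c['cy'])/f*z,z,np.ones_like(z)],-1)
    return (p@np.linalg.inv(c['extrinsics']).T)[...,:3]
def cloud(c,d):
    v,u=np.mgrid[0:384,0:512]; return world(c,u,v,d)
E
python3 - <<'E'
from h import *
np.set_printoptions(precision=3,suppress=True)
ims=[]
for n in ['scene','side']:
    c,im,d=shot(n); ims.append(im); W=cloud(c,d)
    print(n,c['fovy'],np.linalg.inv(c['extrinsics'])[:3,3])
    for l in ['port_root','port_tip','port_cap_center','long_sleeve_center','short_sleeve','tray','test_stand']:
        for r in env.place_of(n,l)[:2]:
            p=np.array(r['position']); i=np.clip(p.round().astype(int),0,[383,511]); print(l,r['confidence'],p,d[i[0],i[1]],W[i[0],i[1]])
cv2.imwrite('pics/a.png',cv2.resize(np.vstack(ims)[:,:,::-1],(400*2,1200))[:, :]) 
cv2.imwrite('pics/scene.png',ims[0][:,:,::-1]);cv2.imwrite('pics/side.png',ims[1][:,:,::-1])
E
```

```text
scene 53.902213490057164 [ 0.053 -0.906  0.433]
port_root 0.82 [186.6 280.4] 0.8542462 [ 0.543 -0.285  0.108]
port_root 0.52 [186.1 259.5] 0.82484066 [ 0.491 -0.28   0.122]
port_cap_center 0.7 [184.3 259. ] 0.82551724 [ 0.491 -0.277  0.125]
long_sleeve_center 0.79 [256.8 290.2] 0.6896736 [ 0.433 -0.456  0.053]
short_sleeve 0.68 [236.9 242.1] 0.80929387 [ 0.426 -0.305  0.028]
tray 0.67 [213.1 203.3] 0.935455 [ 0.419 -0.137  0.02 ]
test_stand 0.77 [222.2 285.4] 0.9056912 [ 0.563 -0.281  0.011]
test_stand 0.73 [184.4 281.7] 0.85575515 [ 0.55  -0.284  0.114]
side 42.47036071225515 [ 0.416 -0.712  0.826]
port_root 0.65 [181.3 274.9] 0.827537 [ 0.557 -0.286  0.13 ]
port_root 0.18 [298.8 236.1] 0.79461455 [ 0.449 -0.444  0.06 ]
port_cap_center 0.64 [181.7 241. ] 0.8256678 [ 0.501 -0.274  0.131]
long_sleeve_center 0.92 [298.2 238.7] 0.7942266 [ 0.454 -0.444  0.061]
short_sleeve 0.93 [228.6 208.9] 0.8711276 [ 0.433 -0.304  0.05 ]
tray 0.85 [163.7 184.7] 0.977536 [ 0.417 -0.136  0.022]
test_stand 0.83 [209.6 270.9] 0.93388975 [ 0.556 -0.274  0.012]
```

View pics/scene.png

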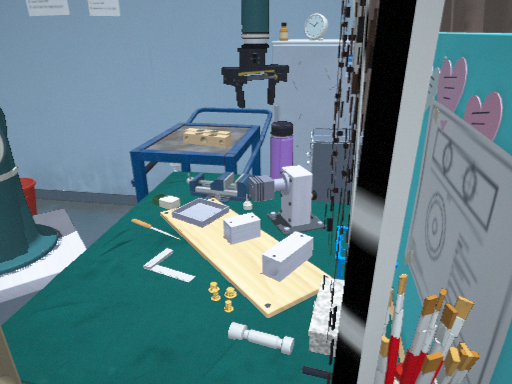

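View pics/side.png

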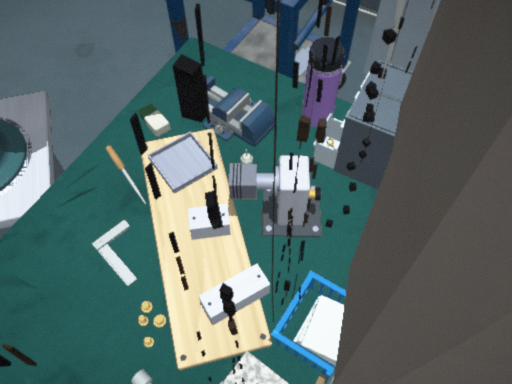

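The scene view shows the stand at about (295,200), with the cap on the spigot at (262,188). The long sleeve is at (288,255), the short one at (242,228) and the tray at (200,211). The side view agrees. Next I'll fit the top faces from depth.

```bash
cat > m.py <<'E'
from h import *
np.set_printoptions(precision=4,suppress=True)
from sys import argv
def fit(W,c,z0,z1,r=.08):
    m=(abs(W[...,2]-(z0+z1)/2)<(z1-z0)/2)&(np.hypot(W[...,0]-c[0],W[...,1]-c[1])<r)
    k,lab,st,_=cv2.connectedComponentsWithStats(cv2.morphologyEx(m.astype(np.uint8),cv2.MORPH_CLOSE,np.ones((9,9))))
    if k<2: return None
    b=1+np.argmax(st[1:,4]); P=W[m&(lab==b)]
    q=cv2.minAreaRect((P[:,:2]*1000).astype(np.float32)); return len(P),np.array(q[0]),np.array(q[1]),q[2],np.median(P[:,2])
if __name__=='__main__':
  for n in ['scene','side']:
    c,im,d=shot(n); W=cloud(c,d); print(n)
    for l,ctr,z0,z1,r in [('block',(.575,-.28),.133,.15,.08),('cap',(.495,-.277),.125,.14,.04),('long',(.445,-.45),.052,.068,.08),('short',(.43,-.305),.052,.068,.06),('tray',(.418,-.137),.028,.042,.09),('foot',(.575,-.28),.008,.018,.1)]: print(l,fit(W,ctr,z0,z1,r))
    near=W[(W[...,2]>.03)&(W[...,0]>.3)&(W[...,0]<.75)&(W[...,1]>-.6)&(W[...,1]<0.1)&(d>0)]
    H,_,_=np.histogram2d(near[:,0],near[:,1],bins=[np.arange(.3,.76,.03),np.arange(-.6,.11,.03)])
    ix=np.digitize(near[:,0],np.arange(.3,.76,.03))-1;iy=np.digitize(near[:,1],np.arange(-.6,.11,.03))-1
    Z=np.zeros((16,24),int); np.maximum.at(Z,(ix,iy),(near[:,2]*1000).astype(int)); print(Z)
E
python3 m.py
```

```text
scene
block (282, array([ 585.5242, -283.4215]), array([70.2001, 56.0643]), 74.86748504638672, np.float64(0.1383870285939619))
cap (178, array([ 506.4995, -261.9481]), array([43.5017, 47.3744]), 77.51042938232422, np.float64(0.1288697916093666))
long (824, array([ 450.5341, -428.6405]), array([113.2912,  45.2702]), 15.551471710205078, np.float64(0.05878178819312682))
short (393, array([ 437.3045, -284.9193]), array([46.996 , 71.7428]), 83.27581024169922, np.float64(0.058611235244958815))
tray (255, array([ 411.8128, -133.5372]), array([103.1693, 102.7815]), 20.580453872680664, np.float64(0.031114770347185294))
foot (597, array([ 583.6961, -283.1313]), array([109.001 , 125.8064]), 74.95171356201172, np.float64(0.0108009397572566))
[[  0   0   0   0   0   0   0   0   0   0   0   0   0   0   0   0   0   0
    0   0   0   0   0   0]
 [ 46   0   0   0   0   0   0   0   0   0   0   0   0   0   0  33  33   0
    0   0   0   0   0   0]
 [231  40   0   0   0   0   0   0   0   0   0   0   0  34  34  33  34   0
    0   0   0   0   0   0]
 [416  46   0   0  60  60  59   0   0  59  60  59   0  33
[... 2918 characters left out ...]
66  67  69  68  66   0   0   0 143 144 142   0   0   0   0  62  67
   65  66   0   0   0   0]
 [  0   0  67  68  65   0   0 502   0 144 142 142   0   0   0   0   0  66
   65 270 262   0   0   0]
 [  0   0   0   0   0   0   0 521 520  80  83   0   0   0   0   0   0   0
    0 243   0   0   0   0]
 [  0   0   0   0   0   0   0   0   0 451   0   0   0  76  63   0 189 198
  193   0   0   0   0   0]
 [  0   0   0   0   0   0   0   0   0 450 362 438 177 176 108  84 197 197
  197   0   0   0   0   0]
 [  0   0   0   0   0   0   0   0   0   0   0 178 176 174 174  69 197 198
  197 248   0   0   0   0]
 [  0   0   0   0   0   0   0   0   0   0   0   0   0   0   0   0   0   0
    0   0   0   0   0   0]]
```

Run:
```python
from h import *
np.set_printoptions(precision=2,suppress=True,linewidth=160)
for n in ['scene','side']:
    c,im,d=shot(n); W=cloud(c,d)
    m=(W[...,2]>.16)&(W[...,2]<.85)&(W[...,0]>.2)&(W[...,0]<.9)&(W[...,1]>-.75)&(W[...,1]<.2)&(d>0)
    k,lab,st,_=cv2.connectedComponentsWithStats(m.astype(np.uint8))
    print(n)
    for i in np.argsort(-st[1:,4])[:14]+1:
        P=W[lab==i]; print(st[i],np.percentile(P,2,0),np.percentile(P,98,0),im[lab==i].mean(0).round(), np.median(d[lab==i]).round(2))
print([ (d[v,u]) for v,u in [(292,228),(210,213),(75,190),(350,450),(130,138)]])
```

```text
scene
[  406     0   106   297 15880] [ 0.4  -0.75  0.17] [ 0.56 -0.6   0.46] [105. 127. 136.] 0.42
[ 221    0   68  108 3176] [ 0.58 -0.04  0.25] [0.75 0.02 0.5 ] [50. 63. 69.] 1.0
[ 312    0   54  294 2612] [ 0.32 -0.67  0.16] [ 0.85 -0.14  0.47] [65. 71. 78.] 0.58
[270 121  23  17 331] [ 0.68 -0.1   0.16] [ 0.73 -0.05  0.19] [49. 54. 65.] 1.05
[368   0  11  69 235] [ 0.26 -0.73  0.4 ] [ 0.87 -0.24  0.49] [43. 37. 35.] 0.25
[396 274  12  26 108] [ 0.31 -0.75  0.21] [ 0.33 -0.74  0.23] [155. 137.  98.] 0.34
[359 114   4  34  80] [ 0.33 -0.67  0.16] [ 0.88 -0.22  0.36] [ 95. 104. 116.] 0.95
[352   0   6  21  72] [ 0.52 -0.48  0.45] [ 0.66 -0.35  0.48] [109. 114. 118.] 0.7
[349  97   4  29  58] [ 0.42 -0.58  0.29] [ 0.53 -0.49  0.35] [68. 68. 72.] 0.48
[338  60   6  18  47] [ 0.49 -0.5   0.33] [ 0.85 -0.15  0.39] [67. 71. 77.] 0.81
[347 190   3  15  41] [ 0.43 -0.58  0.21] [ 0.43 -0.58  0.23] [32. 44. 48.] 0.53
[346 214   4  22  37] [ 0.34 -0.66  0.16] [ 0.43 -0.59  0.25] [35. 61. 67.] 0.42
[346  87   4  16  34] [ 0.5  -0.5   0.32] [ 0.54 -0.47  0.35] [64. 65. 70.] 0.6
[330 155   3  1
[... 634 characters left out ...]
69] [25. 30. 29.] 0.18
[297 114  14  35 301] [ 0.51 -0.48  0.47] [ 0.52 -0.46  0.52] [44. 40. 36.] 0.4
[316   0  16  36 290] [ 0.51 -0.48  0.24] [ 0.73 -0.01  0.63] [32. 33. 35.] 0.31
[145 162  17  38 284] [ 0.4  -0.59  0.64] [ 0.4  -0.59  0.66] [55. 50. 43.] 0.21
[  2 343  35  23 237] [ 0.34 -0.65  0.63] [ 0.34 -0.65  0.65] [34. 35. 31.] 0.18
[315 118  12  25 223] [ 0.53 -0.47  0.48] [ 0.54 -0.46  0.5 ] [55. 50. 48.] 0.42
[286 207   8  48 175] [ 0.5  -0.5   0.21] [ 0.53 -0.45  0.42] [43. 49. 50.] 0.53
[292  61   8  27 143] [ 0.5  -0.5   0.58] [ 0.5  -0.49  0.61] [30. 36. 39.] 0.32
[np.float32(0.3617354), np.float32(0.25651127), np.float32(0.17062923), np.float32(0.0), np.float32(0.1771017)]
```

Run:
```python
from h import *
np.set_printoptions(precision=3,suppress=True,linewidth=160)
for n in ['scene','side']:
    c,im,d=shot(n); W=cloud(c,d)
    m=(W[...,2]>.09)&(W[...,2]<.7)&(W[...,0]>.3)&(W[...,0]<.8)&(W[...,0]-W[...,1]>.9)&(W[...,0]-W[...,1]<1.15)&(d>0)&(im.max(-1)<110)
    m&=~((np.hypot(W[...,0]-.58,W[...,1]+.28)<.1)&(W[...,2]<.15))
    P=W[m]; t=(P[:,0]+P[:,1]); s=(P[:,0]-P[:,1])/2**.5
    for a in np.arange(-.4,.5,.04):
        q=(t>=a)&(t<a+.04)
        if q.sum()>8: print(n,'x+y',a.round(2),q.sum(),'s pct',np.percentile(s[q],[3,10,50,90]),'z',np.percentile(P[q,2],[2,10,50]))
```

```text
scene x+y -0.4 78 s pct [0.782 0.813 0.813 0.813] z [0.105 0.281 0.311]
scene x+y -0.36 671 s pct [0.697 0.698 0.704 0.813] z [0.111 0.193 0.348]
scene x+y -0.32 265 s pct [0.704 0.705 0.707 0.711] z [0.167 0.239 0.329]
scene x+y -0.28 49 s pct [0.813 0.813 0.813 0.813] z [0.283 0.286 0.314]
scene x+y -0.24 26 s pct [0.691 0.752 0.813 0.813] z [0.212 0.238 0.304]
scene x+y -0.2 168 s pct [0.69  0.691 0.697 0.813] z [0.096 0.136 0.352]
scene x+y -0.16 533 s pct [0.703 0.705 0.711 0.715] z [0.151 0.183 0.372]
scene x+y -0.04 192 s pct [0.695 0.696 0.697 0.699] z [0.13  0.171 0.306]
scene x+y -0.0 149 s pct [0.7   0.701 0.71  0.718] z [0.097 0.141 0.293]
scene x+y 0.04 489 s pct [0.687 0.691 0.695 0.713] z [0.092 0.11  0.295]
scene x+y 0.2 10 s pct [0.703 0.703 0.709 0.712] z [0.11  0.111 0.114]
scene x+y 0.24 106 s pct [0.704 0.71  0.72  0.726] z [0.109 0.118 0.211]
scene x+y 0.28 60 s pct [0.7   0.702 0.708 0.714] z [0.214 0.226 0.374]
scene x+y 0.36 77 s pct [0.695 0.697 0.701 0.707] z [0.281 0.285 0.362]
scene x+y 0.4 43 s pct [0.698 0.7   0.703 0.71 ] z [0.152 0.156 0.164]
scene x+
[... 523 characters left out ...]
pct [0.781 0.782 0.783 0.784] z [0.674 0.68  0.69 ]
side x+y -0.04 560 s pct [0.694 0.695 0.696 0.697] z [0.206 0.326 0.561]
side x+y -0.0 667 s pct [0.697 0.699 0.703 0.71 ] z [0.142 0.225 0.513]
side x+y 0.04 1452 s pct [0.69  0.693 0.708 0.712] z [0.109 0.254 0.501]
side x+y 0.24 540 s pct [0.705 0.71  0.717 0.723] z [0.114 0.144 0.421]
side x+y 0.28 314 s pct [0.7   0.701 0.707 0.716] z [0.212 0.23  0.395]
side x+y 0.36 188 s pct [0.695 0.696 0.701 0.707] z [0.281 0.287 0.366]
side x+y 0.4 119 s pct [0.698 0.699 0.704 0.708] z [0.158 0.16  0.19 ]
side x+y 0.44 62 s pct [0.696 0.697 0.698 0.701] z [0.111 0.151 0.305]
side x+y 0.48 1453 s pct [0.651 0.657 0.697 0.732] z [0.092 0.1   0.134]
```

Run:
```python
from h import *
from scipy.spatial.transform import Rotation as R
np.set_printoptions(precision=4,suppress=True)
o=env.get_obs(); print(o['time'],o['ee_pos'],o['wrist_force']); M=R.from_rotvec(o['eef_rot']).as_matrix(); print(M)
z=M[:,2]; a=np.degrees(np.arctan2(z[1],z[0])); print('jaw az',a)
```

```text
1.1 [ 0.675  -0.      0.2527] [-0.1283 -0.2108  0.4091]
[[ 0. -0.  1.]
 [-0.  1.  0.]
 [-1. -0.  0.]]
jaw az 0.002326371208793503
```

```bash
python3 -m handwheel '[[-0.0209,-0.0327,-0.0041,0,0,-0.02917,88],[-0.0209,-0.0327,-0.0041,0,0,-0.02917,88],[-0.0209,-0.0327,-0.0041,0,0,-0.02917,88],[-0.0209,-0.0327,-0.0041,0,0,-0.02917,88],[-0.0209,-0.0327,-0.0041,0,0,-0.02917,88],[-0.0209,-0.0327,-0.0041,0,0,-0.02917,88],[-0.0209,-0.0327,-0.0041,0,0,-0.02917,88],[-0.0209,-0.0327,-0.0041,0,0,-0.02917,88],[-0.0209,-0.0327,-0.0041,0,0,-0.02917,88],[-0.0209,-0.0327,-0.0041,0,0,-0.02917,88]]' 30
python3 - <<'E'
from m import *
c,im,d=shot('wrist','w1.png'); W=cloud(c,d)
o=env.get_obs(); print(o['joints'])
for l,ctr,z0,z1,r in [('block',(.587,-.282),.133,.15,.08),('cap',(.507,-.262),.125,.138,.04),('spigot',(.545,-.271),.115,.13,.04)]: print(l,fit(W,ctr,z0,z1,r))
E
```

```text
time: 2.35
ee_pos: [0.5073, -0.2624, 0.22]
eef_rot: [1.404, 1.07, -1.404]
wrist_force: [-0.3, 0.3, 0.1]
gripper_width: 0.0881
[-0.5251  0.0916  1.868  -0.003   1.1826  1.3219]
block (8198, array([ 587.7138, -280.9441]), array([70.1908, 58.3124]), 75.09382629394531, np.float64(0.1412942151520975))
cap (3260, array([ 516.038 , -261.4173]), array([44.1589, 62.6977]), 74.8830337524414, np.float64(0.13165640686884544))
spigot (1380, array([ 543.0565, -269.1745]), array([43.5454, 32.3223]), 73.17559814453125, np.float64(0.12369558660560158))
```

View pics/w1.png

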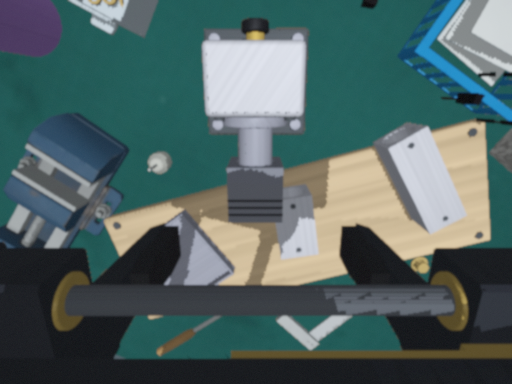

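The wrist view confirms yaw −15°, with the cap at (256,190) in line with the jaws.

```bash
python3 -m handwheel '[[0.001,0.003,-0.034,0,0,0,88],[0,0,-0.034,0,0,0,88],[0,0,-0.034,0,0,0,88],[0,0,-0.0343,0,0,0,88],[0,0,0,0,0,0,44],[0,0,0,0,0,0,40],[0,0,0,0,0,0,38],[0,0,0,0,0,0,38]]' 25
```

```text
time: 3.4
ee_pos: [0.5094, -0.2596, 0.1122]
eef_rot: [1.4, 1.072, -1.398]
wrist_force: [-0.5, 0.4, -0.8]
gripper_width: 0.0501
```

```bash
python3 -m handwheel '[[0,0,0,0,0,0,38],[0,0,0,0,0,0,38],[0,0,0,0,0,0,38]]' 25
```

```text
time: 3.78
ee_pos: [0.5091, -0.2595, 0.1117]
eef_rot: [1.4, 1.072, -1.399]
wrist_force: [-0.6, 0.7, 5.1]
gripper_width: 0.0441
```

```bash
python3 -m handwheel '[[-0.0169,0.0045,0,0,0,0,38],[-0.0169,0.0045,0,0,0,0,38],[-0.0169,0.0045,0,0,0,0,38],[-0.0169,0.0045,0,0,0,0,38],[-0.0169,0.0045,0,0,0,0,38],[-0.0169,0.0045,0,0,0,0,38],[0,0,0,0,0,0,38]]' 25
```

```text
time: 4.65
ee_pos: [0.4261, -0.2371, 0.1105]
eef_rot: [1.4, 1.074, -1.4]
wrist_force: [0.2, -0.1, -0.9]
gripper_width: 0.0438
```

```bash
python3 -m handwheel '[[-0.0041,0.0326,0,0,0,0,38],[-0.0041,0.0326,0,0,0,0,38],[-0.0041,0.0326,0,0,0,0,38],[-0.0041,0.0326,0,0,0,0,38],[0,0,-0.0203,0,0,0,38],[0,0,-0.0203,0,0,0,38],[0,0,-0.0203,0,0,0,38],[0,0,-0.0182,0,0,0,38],[0,0,0,0,0,0,38]]' 25
```

```text
time: 5.78
ee_pos: [0.4139, -0.1336, 0.0462]
eef_rot: [1.4, 1.075, -1.401]
wrist_force: [-0.9, 0.5, -0.5]
gripper_width: 0.0438
```

```bash
python3 -m handwheel '[[0,0,-0.0015,0,0,0,38],[0,0,0,0,0,0,54],[0,0,0,0,0,0,54],[0,0,0,0,0,0,54],[0,0,0.03,0,0,0,54],[0,0,0.07,0,0,0,54],[0,0,0.06,0,0,0,60]]' 25
python3 - <<'E'
from m import *
for n in ['side','wrist']:
    c,im,d=shot(n,n+'2.png'); W=cloud(c,d)
    for l,ctr,z0,z1,r in [('cap',(.413,-.133),.058,.075,.06),('tray',(.413,-.133),.028,.042,.09),('long',(.451,-.428),.052,.068,.08)]: print(n,l,fit(W,ctr,z0,z1,r))
E
```

```text
time: 6.65
ee_pos: [0.4143, -0.1332, 0.1761]
eef_rot: [1.4, 1.073, -1.399]
wrist_force: [0.5, -0.8, 0.4]
gripper_width: 0.0596
side cap (518, array([ 412.8148, -132.9838]), array([47.2287, 46.6565]), 75.17638397216797, np.float64(0.06573452350146358))
side tray (560, array([ 413.5611, -131.6058]), array([100.8747, 104.3841]), 20.652042388916016, np.float64(0.0334543089511789))
side long (1475, array([ 450.6493, -427.5558]), array([110.0007,  43.5727]), 16.055282592773438, np.float64(0.06031974946642216))
wrist cap (2508, array([ 413.236 , -133.7451]), array([44.0291, 46.2957]), 75.10773468017578, np.float64(0.06637870153666961))
wrist tray (1535, array([ 413.806 , -131.7259]), array([100.2234, 100.1217]), 21.015480041503906, np.float64(0.03488804877955576))
wrist long None
```

View pics/side2.png

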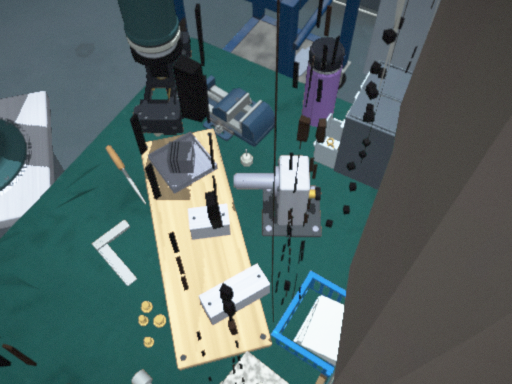

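The cap lies centred in the tray (182,160). Next is the long sleeve, with the tool tilted 20° to keep the gripper body away from the hanging strands.

```bash
python3 -m handwheel '[[0.002,-0.0541,-0.0047,-0.0072,-0.0268,0,88],[0.002,-0.0541,-0.0047,-0.0072,-0.0268,0,88],[0.002,-0.0541,-0.0047,0,0,0,88],[0.002,-0.0541,-0.0047,0,0,0,88],[0.002,-0.0541,-0.0047,0,0,0,88],[0.002,-0.0541,-0.0047,0,0,0,88],[0.002,-0.0541,-0.0047,0,0,0,88],[0,0,0,0,0,0,88]]' 60
python3 - <<'E'
from m import *
from scipy.spatial.transform import Rotation as R
o=env.get_obs(); print(o['ee_pos'],o['joints']); print(R.from_rotvec(o['eef_rot']).as_matrix())
c,im,d=shot('wrist','w3.png'); W=cloud(c,d)
print(fit(W,(.451,-.428),.052,.068,.08))
E
```

```text
time: 7.75
ee_pos: [0.425, -0.4385, 0.1468]
eef_rot: [1.504, 0.781, -1.148]
wrist_force: [-0.4, 0.3, -0.4]
gripper_width: 0.0881
[ 0.425  -0.4385  0.1468] [-0.959   0.0838  2.0607  0.325   0.7522  0.6657]
[[ 0.329   0.9073 -0.2618]
 [-0.0891 -0.2462 -0.9651]
 [-0.9401  0.3409 -0.0001]]
(7187, array([ 451.1476, -428.1475]), array([110.2082,  42.1296]), 16.3033390045166, np.float64(0.06139726331664985))
```

View pics/w3.png

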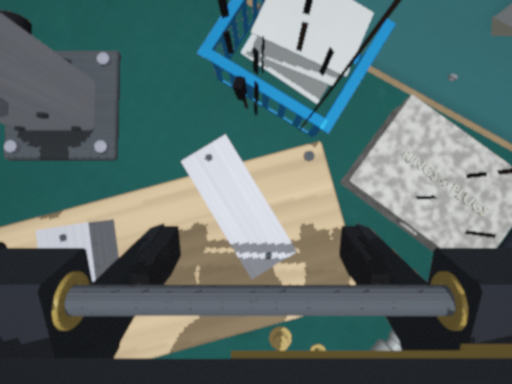

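The wrist view shows the sleeve between the jaws, its rear end near (270,255), and nothing in the way.

```bash
python3 -m handwheel '[[0.0006,0.003,-0.0266,0,0,0,88],[0,0,-0.0266,0,0,0,88],[0,0,-0.0266,0,0,0,88]]' 60; python3 -m handwheel '[[0,0,-0.0266,0,0,0,88],[0,0,-0.0266,0,0,0,88],[0,0,0,0,0,0,88]]' 60
```

```text
time: 8.18
ee_pos: [0.4257, -0.4317, 0.0831]
eef_rot: [1.503, 0.785, -1.145]
wrist_force: [0.5, 0.8, -0.4]
gripper_width: 0.0881
time: 8.55
ee_pos: [0.4248, -0.4304, 0.0392]
eef_rot: [1.505, 0.789, -1.146]
wrist_force: [0.3, -0.0, -0.6]
gripper_width: 0.0884
```

```bash
python3 -m handwheel '[[0,-0.006,0,0,0,0,70],[0,0,0,0,0,0,60],[0,0,0,0,0,0,50],[0,0,0,0,0,0,44],[0,0,0,0,0,0,36],[0,0,0,0,0,0,36],[0,0,0,0,0,0,36],[0,0,0,0,0,0,36]]' 40; python3 -m handwheel '[[0,0,0,0,0,0,36],[0,0,0,0,0,0,36]]' 60
```

```text
time: 9.55
ee_pos: [0.4259, -0.4385, 0.0423]
eef_rot: [1.503, 0.783, -1.145]
wrist_force: [-3.6, 3.5, 5.9]
gripper_width: 0.0504
time: 9.8
ee_pos: [0.426, -0.4385, 0.0424]
eef_rot: [1.503, 0.783, -1.145]
wrist_force: [-2.8, 3.3, 6.8]
gripper_width: 0.0497
```

```bash
python3 -m handwheel '[[0,0,0,0,0,0,36],[0,0,0,0,0,0,36],[0,0,0,0,0,0,36],[0,0,0,0,0,0,36],[0,0,0,0,0,0,36],[0,0,0,0,0,0,36]]' 60
python3 - <<'E'
from m import *
for n in ['side','wrist']:
    c,im,d=shot(n,n+'4.png'); W=cloud(c,d); print(fit(W,(.451,-.428),.045,.075,.08))
E
```

```text
time: 10.55
ee_pos: [0.426, -0.4385, 0.0424]
eef_rot: [1.503, 0.783, -1.145]
wrist_force: [-3.8, 3.8, 6.8]
gripper_width: 0.0497
(1227, array([ 463.136 , -431.2868]), array([ 57.6779, 101.3188]), 81.4170913696289, np.float64(0.06033781365279223))
(23324, array([ 457.3278, -430.377 ]), array([110.6839,  73.3574]), 17.32183837890625, np.float64(0.06154999715465781))
```

View pics/wrist4.png

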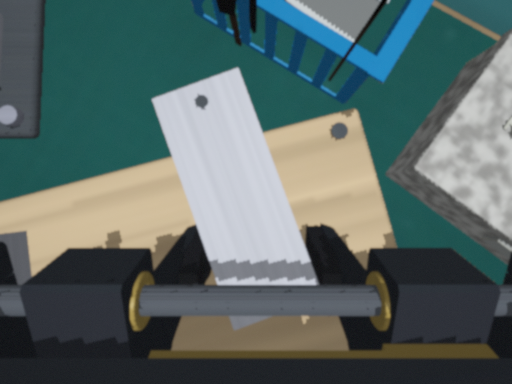

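The sleeve has jammed about 18° short of square with the pads. I'll carry it a little away from the strands, set it down and regrip it square.

```bash
python3 -m handwheel '[[0,0,0.008,0,0,0,36],[-0.008,0.0125,0,0,0,0,36],[-0.008,0.0125,0,0,0,0,36],[-0.008,0.0125,0,0,0,0,36],[-0.008,0.0125,0,0,0,0,36],[0,0,-0.008,0,0,0,36],[0,0,0,0,0,0,36],[0,0,0,0,0,0,62],[0,0,0,0,0,0,62],[0,0,0,0,0,0,62]]' 60
python3 - <<'E'
from m import *
for n in ['side','wrist']:
    c,im,d=shot(n,n+'5.png'); W=cloud(c,d); print(fit(W,(.43,-.39),.052,.07,.09)); print('short',fit(W,(.437,-.284),.052,.068,.05))
E
```

```text
time: 11.9
ee_pos: [0.4007, -0.3991, 0.0418]
eef_rot: [1.503, 0.782, -1.145]
wrist_force: [0.1, -0.2, -0.3]
gripper_width: 0.0618
(1499, array([ 439.5921, -395.9236]), array([ 67.7273, 108.2231]), 74.7020492553711, np.float64(0.060406606162580756))
short (165, array([ 465.0802, -287.1907]), array([42.8033, 14.1637]), 83.45597839355469, np.float64(0.060787832209610815))
(20955, array([ 439.0823, -403.8275]), array([ 42.2585, 104.5362]), 83.64026641845703, np.float64(0.06141705082200699))
short (4199, array([ 447.3698, -299.32  ]), array([16.9457, 47.834 ]), 84.14623260498047, np.float64(0.06103097212691283))
```

View pics/wrist5.png

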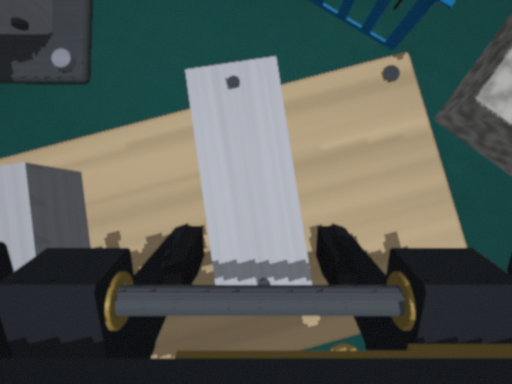

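```bash
python3 -m handwheel '[[0,0,0,0,0,0.012,62],[0,0,0,0,0,0.012,62],[0,0,0,0,0,0,50],[0,0,0,0,0,0,44],[0,0,0,0,0,0,36],[0,0,0,0,0,0,36],[0,0,0,0,0,0,36]]' 60
```

```text
time: 12.88
ee_pos: [0.4004, -0.3986, 0.0416]
eef_rot: [1.419, 0.88, -1.033]
wrist_force: [-0.6, -1.2, -1.4]
gripper_width: 0.0417
```

```bash
python3 -m handwheel '[[0,0,0.0296,0,0,0,36],[0,0,0.0296,0,0,0,36],[0,0,0.0296,0,0,0,36],[-0.0043,0.0361,0,0,0,-0.012,36],[-0.0043,0.0361,0,0,0,-0.012,36],[-0.0043,0.0361,0,0,0,0,36],[-0.0043,0.0361,0,0,0,0,36],[-0.0043,0.0361,0,0,0,0,36],[-0.0043,0.0361,0,0,0,0,36],[0,0,0,0,0,0,36]]' 60
cat > s.py <<'E'
from m import *
from sys import argv
from scipy.spatial.transform import Rotation as R
o=env.get_obs(); p=o['ee_pos']; print(p,o['joints'],o['wrist_force'],o['gripper_width']); print(R.from_rotvec(o['eef_rot']).as_matrix())
a=np.radians(-15.0); b=np.array([np.cos(a),np.sin(a)]); n=np.array([-b[1],b[0]])
print('tcp along/lat',p[:2]@b,p[:2]@n)
for cam in argv[1:]:
    c,im,d=shot(cam,cam+'_s%d.png'%(o['time']*100)); W=cloud(c,d); A=W[...,:2]@b; L=W[...,:2]@n; Z=W[...,2]
    print(cam,c['cx'])
    sl=(d>0)&(abs(L+.12)<.05)&(abs(Z-.131)<.008)&(A>.4)&(A<.545)
    if sl.sum()>50:
        P=W[sl]; co=np.linalg.lstsq(np.c_[A[sl]-.48,L[sl]+.12,np.ones(sl.sum())],Z[sl],rcond=None)[0]
        print('sleeve top',sl.sum(),'along',np.percentile(A[sl],[1,99]),'slope,roll,z',co)
        for lo in np.arange(.40,.55,.02):
            q=sl&(A>=lo)&(A<lo+.02)
            if q.sum()>30: print('  ',lo.round(2),'lat',np.percentile(L[q],[2,98]),'mid',np.percentile(L[q],[2,98]).mean())
    sp=(d>0)&(abs(L+.12)<.02)&(Z>.105)&(Z<.127)&(A>.52)&(A<.6)
    if sp.sum()>50:
        print('spigot n',sp.sum(),'along',np.percentile(A[sp],[0.5,2,98,99.5]))
        q=sp&(A<.60); t=q&(Z>.1)
        for lo in np.arange(.53,.6,.01):
            k=q&(A>=lo)&(A<lo+.01)
            if k.sum()>30: print('  ',lo.round(2),'lat',np.percentile(L[k],[2,98]),'top',np.percentile(Z[k],98),'lat at top',np.median(L[k&(Z>np.percentile(Z[k],80))]))
E
python3 s.py wrist side
```

```text
time: 14.12
ee_pos: [0.3782, -0.2227, 0.1111]
eef_rot: [1.502, 0.788, -1.145]
wrist_force: [-1.6, -0.0, -2.8]
gripper_width: 0.0415
[ 0.3782 -0.2227  0.1111] [-0.6973 -0.2513  2.441   0.2412  0.6515  0.9628] [-1.5805 -0.0174 -2.7525] 0.04150395425809921
[[ 0.3277  0.9094 -0.2562]
 [-0.0855 -0.2415 -0.9666]
 [-0.9409  0.3386 -0.0014]]
tcp along/lat 0.4229665439396226 -0.11720421240762384
wrist 259.5778102223163
sleeve top 22558 along [0.4138 0.513 ] slope,roll,z [-0.0074  0.0006  0.1306]
   0.4 lat [-0.1397 -0.0957] mid -0.11771858977156058
   0.42 lat [-0.1514 -0.084 ] mid -0.11767005238346794
   0.44 lat [-0.1378 -0.0974] mid -0.11759916260344844
   0.46 lat [-0.1379 -0.0976] mid -0.11770916153730644
   0.48 lat [-0.1379 -0.0974] mid -0.11769509670181125
   0.5 lat [-0.138  -0.0976] mid -0.11781831161067245
   0.54 lat [-0.1238 -0.1144] mid -0.11912257141480084
spigot n 1569 along [0.5406 0.5408 0.5504 0.5526]
   0.54 lat [-0.1312 -0.1063] top 0.12411622835892434 lat at top -0.11848896490284265
   0.55 lat [-0.1326 -0.1049] top 0.11814374896917415 lat at top -0.10687486747948526
sid
[... 233 characters left out ...]
988] mid -0.11952288870694971
   0.48 lat [-0.1404 -0.0985] mid -0.11943966551254273
   0.5 lat [-0.1402 -0.0976] mid -0.11890911577788085
spigot n 532 along [0.5424 0.5434 0.5987 0.5988]
   0.54 lat [-0.1332 -0.1105] top 0.12469574081182859 lat at top -0.11874924150256773
   0.55 lat [-0.1327 -0.1107] top 0.12525258123068764 lat at top -0.11983787427933378
   0.56 lat [-0.1328 -0.1111] top 0.1257973242056509 lat at top -0.1186723588770548
   0.57 lat [-0.1329 -0.1101] top 0.1263209608280479 lat at top -0.11866686240794748
   0.58 lat [-0.1331 -0.1106] top 0.12654546663553967 lat at top -0.11930234615582863
   0.59 lat [-0.1325 -0.1101] top 0.12636928244611734 lat at top -0.11922732012356756
```

```bash
python3 -m handwheel '[[-0.0004,-0.0016,0.0022,0,0,0,36],[0.0121,-0.0032,0,0,0,0,36],[0.0121,-0.0032,0,0,0,0,36],[0,0,0,0,0,0,36]]' 60; python3 s.py wrist
```

```text
time: 14.72
ee_pos: [0.3999, -0.2324, 0.1147]
eef_rot: [1.503, 0.782, -1.145]
wrist_force: [0.0, -0.5, -2.0]
gripper_width: 0.0413
[ 0.3999 -0.2324  0.1147] [-0.6783 -0.2037  2.3983  0.2338  0.6387  0.9878] [ 0.0442 -0.5386 -1.9641] 0.04134655122318399
[[ 0.3303  0.9077 -0.2588]
 [-0.0888 -0.2431 -0.9659]
 [-0.9397  0.342   0.0003]]
tcp along/lat 0.4464643949492566 -0.12101356970177712
wrist 259.5778102223163
sleeve top 22427 along [0.4372 0.5364] slope,roll,z [ 0.0039 -0.0002  0.1343]
   0.42 lat [-0.1435 -0.0995] mid -0.12148995051730066
   0.44 lat [-0.1547 -0.0883] mid -0.12151930312166952
   0.46 lat [-0.1416 -0.1014] mid -0.12149794718357793
   0.48 lat [-0.1417 -0.1014] mid -0.12159649718768663
   0.5 lat [-0.142  -0.1015] mid -0.12172265857932457
   0.52 lat [-0.142  -0.1016] mid -0.12184233539278129
spigot n 3106 along [0.5439 0.5444 0.575  0.5777]
   0.54 lat [-0.131  -0.1068] top 0.1257598639094223 lat at top -0.11874198866480515
   0.55 lat [-0.1317 -0.1059] top 0.12601673995582 lat at top -0.11871692303115498
   0.56 lat [-0.1317 -0.1059] top 0.12598860084640778 lat at top -0.11872523454329457
   0.57 lat [-0.1323 -0.1051] top 0.12587548372605806 lat at top -0.11870886574876742
```

```bash
python3 -m handwheel '[[0.0008,0.0030,-0.0016,0,0,0,36],[0,0,0,0,0,0,36]]' 60; python3 s.py wrist | grep -v '\[\['
```

```text
time: 15.02
ee_pos: [0.3991, -0.2288, 0.1127]
eef_rot: [1.503, 0.784, -1.145]
wrist_force: [-0.1, -0.8, -3.7]
gripper_width: 0.0416
[ 0.3991 -0.2288  0.1127] [-0.6719 -0.206   2.4042  0.2315  0.6353  0.9952] [-0.1277 -0.7833 -3.7091] 0.04161127507113341
 [-0.088  -0.2433 -0.966 ]
 [-0.9401  0.3409 -0.0002]]
tcp along/lat 0.44471417874089936 -0.11775581818378125
wrist 259.5778102223163
sleeve top 22508 along [0.4355 0.5346] slope,roll,z [-0.001   0.0006  0.1324]
   0.42 lat [-0.1402 -0.0962] mid -0.11821320643691642
   0.44 lat [-0.1518 -0.0847] mid -0.11825923938362547
   0.46 lat [-0.1384 -0.0981] mid -0.11824318080489707
   0.48 lat [-0.1385 -0.0982] mid -0.1183457836946238
   0.5 lat [-0.1386 -0.0981] mid -0.11838725930462421
   0.52 lat [-0.1388 -0.0983] mid -0.11857068063967753
spigot n 3159 along [0.5417 0.5425 0.5716 0.5745]
   0.54 lat [-0.1313 -0.1061] top 0.12554813029597486 lat at top -0.1188704079509329
   0.55 lat [-0.1319 -0.106 ] top 0.12595355837336947 lat at top -0.11887194814127965
   0.56 lat [-0.132  -0.1059] top 0.12598575864276787 lat at top -0.11886043957361832
   0.57 lat [-0.1327 -0.1052] top 0.12258024913408981 lat at top -0.12633980554189864
```

Aligned within about 0.6 mm, so I'll advance.

```bash
python3 -m handwheel '[[0.0118,-0.0035,0,0,0,0,36],[0.0118,-0.0032,0,0,0,0,36],[0.0118,-0.0032,0,0,0,0,36],[0,0,0,0,0,0,36]]' 60; python3 s.py wrist | grep -v '\[\['
```

```text
time: 15.58
ee_pos: [0.4289, -0.2377, 0.1135]
eef_rot: [1.502, 0.782, -1.145]
wrist_force: [0.2, 0.4, -2.5]
gripper_width: 0.0415
[ 0.4289 -0.2377  0.1135] [-0.6415 -0.1403  2.3499  0.2205  0.6173  1.0309] [ 0.1541  0.4477 -2.5058] 0.04152084814258931
 [-0.0888 -0.2429 -0.966 ]
 [-0.9396  0.3422  0.0003]]
tcp along/lat 0.47577400242371487 -0.11858732482593495
wrist 259.5778102223163
sleeve top 18164 along [0.4663 0.5442] slope,roll,z [0.0037 0.0003 0.133 ]
   0.46 lat [-0.1507 -0.0873] mid -0.11900181817572367
   0.48 lat [-0.1513 -0.0869] mid -0.11911799166842119
   0.5 lat [-0.1392 -0.0988] mid -0.11902027554747498
   0.52 lat [-0.1394 -0.0991] mid -0.11924434914853757
   0.54 lat [-0.1394 -0.099 ] mid -0.11919528929870024
spigot n 2853 along [0.5711 0.572  0.5994 0.5998]
   0.57 lat [-0.131  -0.1063] top 0.12605100804316438 lat at top -0.11870538024496427
   0.58 lat [-0.1317 -0.1062] top 0.12614895017795555 lat at top -0.11916888792527182
   0.59 lat [-0.1317 -0.1061] top 0.12600689999793924 lat at top -0.11916424383890666
```

```bash
python3 -m handwheel '[[0.0118,-0.0032,0,0,0,0,36],[0.0118,-0.0032,0,0,0,0,36],[0.0118,-0.0032,0,0,0,0,36],[0,0,0,0,0,0,36]]' 60;  python3 -m handwheel '[[0.0085,-0.0023,0,0,0,0,36],[0,0,0,0,0,0,36]]' 60; python3 -m handwheel '[[0.0048,-0.0013,0,0,0,0,36],[0,0,0,0,0,0,36]]' 60
```

```text
time: 16.12
ee_pos: [0.4571, -0.2453, 0.1135]
eef_rot: [1.503, 0.782, -1.145]
wrist_force: [-0.2, 0.8, -3.8]
gripper_width: 0.0417
time: 16.38
ee_pos: [0.4633, -0.247, 0.1133]
eef_rot: [1.503, 0.782, -1.145]
wrist_force: [0.4, 0.7, -3.1]
gripper_width: 0.0414
time: 16.62
ee_pos: [0.467, -0.248, 0.1133]
eef_rot: [1.503, 0.782, -1.145]
wrist_force: [0.7, 0.3, -2.7]
gripper_width: 0.0413
```

```bash
python3 -m handwheel '[[0.0030,-0.0008,0,0,0,0,36],[0,0,0,0,0,0,36]]' 60;  python3 -m handwheel '[[0.0030,-0.0008,0,0,0,0,36],[0,0,0,0,0,0,36]]' 60; python3 -m handwheel '[[0.003,-0.0008,0,0,0,0,36],[0,0,0,0,0,0,36]]' 60
```

```text
time: 16.88
ee_pos: [0.4693, -0.2486, 0.1133]
eef_rot: [1.503, 0.782, -1.145]
wrist_force: [-0.8, -0.2, -3.1]
gripper_width: 0.0414
time: 17.12
ee_pos: [0.4717, -0.2492, 0.1133]
eef_rot: [1.503, 0.782, -1.145]
wrist_force: [-0.2, 0.9, -3.1]
gripper_width: 0.0417
time: 17.38
ee_pos: [0.4722, -0.249, 0.1119]
eef_rot: [1.502, 0.787, -1.148]
wrist_force: [-5.8, 0.6, -2.7]
gripper_width: 0.0416
```

```bash
python3 -m handwheel '[[0.0025,-0.0007,0,0,0,0,36],[0,0,0,0,0,0,36]]' 60; python3 -m handwheel '[[0,0,0,0,0,0,64],[0,0,0,0,0,0,64],[0,0,0,0,0,0,64],[-0.005,0.0013,0.03,0,0,0,64],[-0.02,0.0055,0.06,0,0,0,64],[-0.02,0.0055,0.06,0,0,0,64],[0,0,0,0,0,0,64]]'; python3 s.py wrist side | grep -v '\[\['
python3 - <<'E'
from m import *
c,im,d=shot('side','end_side.png');W=cloud(c,d)
for l,ctr,z0,z1,r in [('cap',(.413,-.133),.058,.075,.06),('tray',(.413,-.133),.028,.042,.09),('short',(.437,-.284),.052,.068,.06),('block',(.587,-.282),.137,.15,.08)]: print(l,fit(W,ctr,z0,z1,r))
E
```

```text
time: 17.62
ee_pos: [0.4722, -0.2489, 0.1112]
eef_rot: [1.502, 0.791, -1.15]
wrist_force: [-18.5, 2.2, 6.8]
gripper_width: 0.0412
time: 18.5
ee_pos: [0.4423, -0.2423, 0.2393]
eef_rot: [1.502, 0.772, -1.139]
wrist_force: [0.5, 0.4, 0.7]
gripper_width: 0.0637
[ 0.4423 -0.2423  0.2393] [-0.6304 -0.2707  2.2007  0.1602  0.8798  1.1205] [0.5275 0.3597 0.6849] 0.06374363217448818
 [-0.0948 -0.2414 -0.9658]
 [-0.9362  0.3514  0.004 ]]
tcp along/lat 0.48990373054394193 -0.11954245915056463
wrist 259.5778102223163
sleeve top 2358 along [0.5018 0.5442] slope,roll,z [ 0.0075 -0.0005  0.1301]
   0.5 lat [-0.1393 -0.0983] mid -0.1187872616662396
   0.52 lat [-0.1393 -0.098 ] mid -0.11867790343608062
   0.54 lat [-0.1387 -0.0979] mid -0.11830956098406539
side 255.26380539134735
sleeve top 553 along [0.5012 0.5445] slope,roll,z [0.0103 0.0283 0.129 ]
   0.5 lat [-0.1394 -0.0978] mid -0.11860946531537822
   0.52 lat [-0.1401 -0.0975] mid -0.11882875740890748
   0.54 lat [-0.1393 -0.0987] mid -0.11899961821051054
spigot n 259 along [0.5205 0.5211 0.597  0.5987]
   0.53 lat [-0.14   -0.1322] top 0.12556169839013437 lat at top -0.1390871850468922
   0.54 lat [-0.1399 -0.104 ] top 0.126352105664422 lat at top -0.1387035533116259
   0.55 lat [-0.1399 -0.1381] top 0.1257984905182287 lat at top -0.13949986860722188
   0.56 lat [-0.1399 -0.1379] top 0.1265358316466115 lat at top -0.13819321582797878
   0.58 lat [-0.14   -0.1298] top 0.12648920968411315 lat at top -0.1392077559626486
cap (1, array([ 416.3071, -157.9613]), array([0., 0.]), 0.0, np.float64(0.05955667501422135))
tray (276, array([ 412.6072, -152.8736]), array([83.0986, 63.6715]), 19.987430572509766, np.float64(0.033609594735382664))
short (463, array([ 421.2405, -282.4099]), array([43.3047, 38.7184]), 86.07402801513672, np.float64(0.06055340581310753))
block (897, array([ 588.385 , -281.2737]), array([71.1916, 55.3517]), 74.888916015625, np.float64(0.1403211324614222))
```

View pics/end_side.png

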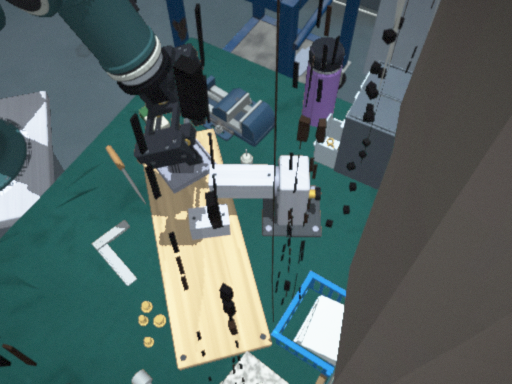

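The sleeve is home on the spigot (245,180), with its rear end at 0.501 and its front at 0.611 against the shoulder. I'll retreat once to check the cap and the short sleeve.

```bash
python3 -m handwheel '[[0,0.03,0.06,0,0,0,64],[0,0.06,0.03,0,0,0,64],[0,0.06,0.03,0,0,0,64],[0,0.06,0,0,0,0,64],[0,0.06,0,0,0,0,64],[0,0.05,0,0,0,0,64],[0,0,0,0,0,0,64]]'
python3 - <<'E'
from m import *
for n in ['side','scene']:
    c,im,d=shot(n);W=cloud(c,d)
    for l,ctr,z0,z1,r in [('cap',(.413,-.133),.058,.075,.06),('tray',(.413,-.133),.028,.042,.09),('short',(.437,-.284),.052,.068,.06),('sleeve',(.51,-.26),.123,.135,.09)]: print(n,l,fit(W,ctr,z0,z1,r))
E
```

```text
time: 19.52
ee_pos: [0.4394, 0.0183, 0.3268]
eef_rot: [1.498, 0.789, -1.144]
wrist_force: [-0.7, -0.7, -0.6]
gripper_width: 0.064
side cap (522, array([ 412.718 , -134.1087]), array([47.3798, 46.4249]), 75.25713348388672, np.float64(0.06578092208102226))
side tray (411, array([ 405.7109, -134.9397]), array([ 82.8814, 103.9117]), 21.061384201049805, np.float64(0.03374685808349964))
side short (461, array([ 421.7697, -282.5516]), array([44.4086, 38.8651]), 84.59852600097656, np.float64(0.0604650640702028))
side sleeve (1575, array([ 520.9058, -263.9246]), array([ 67.4193, 141.6198]), 74.01630401611328, np.float64(0.12977890341311715))
scene cap (187, array([ 411.5219, -136.3185]), array([46.424 , 45.8975]), 74.47984313964844, np.float64(0.06376345217834944))
scene tray (328, array([ 412.6495, -133.3005]), array([103.0444, 102.587 ]), 20.99943733215332, np.float64(0.03158280345460565))
scene short (394, array([ 436.5522, -285.4619]), array([45.7056, 72.0337]), 83.78240203857422, np.float64(0.058679558221447686))
scene sleeve (564, array([ 519.7177, -267.41  ]), array([ 66.7571, 141.9147]), 74.82481384277344, np.float64(0.12793664405779245))
```

All good; the short sleeve is unmoved (its side-view fit is partly hidden by the long sleeve).

```bash
python3 -c "
from station import env
print(env.finish_job())"
```

```text
the job is handed in; nothing more can be done
None
```

The job is handed in at about 19.6 s of the 58 s allowed. The cap is in the tray, and the long sleeve is home on the spigot and released. No verdict was reported.

**How it went:** I pulled the cap off and set it in the tray. My first grip on the long sleeve jammed about 18° short of square with the pads. I carried it a few centimetres away from the strands hanging beside the bench, set it down on the board, regripped it square and pushed it on. The arm stalled against the shoulder, with the wrist force rising to about 18 N, and I let go.

**Last checks:**
- **Cap:** its middle is about 1–3 mm from the tray's, and its top is at 0.064–0.066 m, so it lies flat.
- **Long sleeve:** its rear end measured about 110 mm before the shoulder, so its front end is about flush. It lies within about 1 mm sideways of the axis and is tilted about 0.01 rad. After release it settled 1–2 mm low in its bore clearance, within the 8 mm allowed.
- **Short sleeve:** within about 1 mm of its start in the scene camera.
- **Robot:** clear of everything, with the wrist force near zero.

**Checks that disagreed:** in the last side view, the fits for the tray and the short sleeve came out smaller than the real parts and off-centre. I put the short sleeve's down to the long sleeve partly hiding it; I did not look into the tray's. The scene camera saw both whole. The last fits for the long sleeve were longer than the sleeve because they took in other points at that height, so its position rests on the wrist and side readings taken just after release.

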